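Seat the foil pan and hold the crimper lever at its third click

TASK

Push the lidded foil pan into the bench crimper, along its rails under the hood, until it is fully home against the sprung backstop you cannot see. Then press the crimper's black side lever straight down past its first two clicks to the third and keep it held there with the fingers, not down at the bottom of its travel: it springs back up if let go, so finish while holding it. Leave the other things on the counter alone.

Things in the scene. Friction and masses are not known exactly. Their poses are not given: they have to be found in the camera images.
- crimper: grey and steel pan crimper, fixed; origin at the centre of the underside of its 250 x 170 mm base, x axis in the direction the pan is pushed in, y left, z up. Bed at z = 25 mm; two rails 14 mm high, 116 mm apart, along x from -120 mm. Hood over x 30 to 120 mm, top at 130 mm. Lever column 50 (x) x 45 mm, 165 mm tall, centred at x = 20, y = -122.5 mm, with three black click marks.
- pan: lidded foil pan, 150 mm long (x), 110 mm wide, 41 mm tall, 0.2 to 0.4 kg; origin at the centre of its underside, x axis along its length, parallel to the crimper's x. It starts on the bed between the rails, about 25 to 80 mm short of home; its near end (x = -75 mm) is free to push on. The rim at its top stands out 3 mm from the walls.
- stop_plate (a joint): travel of the sprung backstop plate under the hood: 0 = untouched, 0.006 m = on its solid stop. The pan's far end pushes it. Its spring is about 0.4 N, so the pan stays when left. Its depth differs by up to 24 mm and is not told: push until resistance rises sharply. The pan alone slides with 1 to 5 N, briefly up to 8; 12 to 20 N on the solid stop does no harm.
- press_lever (a joint): downward travel of the lever, straight vertical: 0 (up, at rest) to 0.080 m (bottom stop). Clicks at 0.020, 0.040, 0.060 m. It pushes back with about 6 N at the top, 11 N at the third click; round each click the force has a dip 5 mm before (3 N less) and a peak 5 mm past (3 N more). No click retains it: let go, it springs back to 0.
- lever_pad (a point): centre of the lever's flat top face, where to press. The lever is a black bar sticking out of the column's -y face, 60 mm long (crimper's y), 36 mm wide (x), 14 mm thick. At rest this point is at x = 20, y = -182, z = 170 mm in the crimper's frame, 37 mm out from the column's face; at the third click z = 110 mm, the lever's mid-thickness level with the lowest mark.
- salt_shaker: bystander: steel salt shaker, 44 mm wide, 78 mm tall, behind the lever column; origin at centre of underside
- pepper_mill: bystander: dark wooden pepper mill, 48 mm wide, 100 mm tall; origin at centre of underside
- sauce_bottle: bystander: white squeeze bottle, 54 mm wide, 140 mm tall; origin at centre of underside
- slaw_cup: bystander: white plastic cup, 72 mm wide, 60 mm tall; origin at centre of underside
- spatula: bystander: spatula lying flat, origin near its middle
- relish_jar: bystander: glass jar with steel lid, 64 mm wide, 85 mm tall; origin at centre of underside
- pan_lids: bystander: stack of loose cardboard lids, 142 x 100 x 26 mm; origin at centre of underside
Not all that is in view belongs to the job. What is shaped like the pan but red is not meant.

How it is judged (in metres and radians):
On the way, in this order (a step that is already met when the one before it is completed fails the run):
1. the pan is home: it has pushed the backstop plate back more than 3 mm, the lever still up (value of joint stop_plate above 0.003 m and value of joint press_lever below 0.01 m), for 0.2 s.
2. the lever is pressed by the fingers at its third click, the pan still home (value of joint stop_plate above 0.003 m and value of joint press_lever between 0.053 and 0.067 m and contact force between the fingers and press_lever above 3 N), for 0.5 s.
At the end, for the whole second after the job is handed in: The pan is home (backstop plate pushed back more than 3 mm of its 6 mm) and the lever is held still by the fingers at its third click (60 mm down, within 7 mm) with more than 3 N (all of step 2 and velocity of joint press_lever between -0.02 and 0.02 m/s); the arm keeps its last pose, push and grip.
It fails at once if the lever is driven more than 12 mm past the third click, towards its bottom stop (value of joint press_lever above 0.072 m).
It fails at once if one of the seven bystanders is shifted more than 40 mm (distance of any of salt_shaker, pepper_mill, sauce_bottle, slaw_cup, spatula, relish_jar, pan_lids from where it was at the start of the episode above 0.04 m).
It also fails if it takes over 53 s, if anything falls off the work surface, if the arm or the gripper's body presses on something with over 40 N, if the wrist force passes 120 N, or if a joint passes its speed limit or range.

ROBOT

A 6-joint arm with a two-finger parallel gripper is mounted at the origin on the work surface. World frame = base frame: x ahead of the robot, y to its left, z up, the work surface at z = 0. Lengths are in mm, angles in rad, forces in N, time in s.
With the tool pointing down it reaches from about 325 to 775 mm from the base axis. Payload 5.5 kg.
Tool frame: the origin (TCP) lies at the very end of the fingers, on their centre line; the grasp point (between the pads) lies 19 mm behind it (pinch_z is the distance from the TCP to the grasp point, in mm); z points along the fingers, y is the direction in which the jaws open and shut (so a half turn about z gives the same grasp; the last joint's range is limited). The gripper opens to 85 mm and grips with 20 to 120 N. Pads are 22 mm wide; open, the fingers measure 114 mm over their backs; the gripper's body (76 mm by 85 mm) begins 54 mm behind the grasp point. The pads swing forward as they close: fully open they stand 13 mm farther back than shut.
Start: joints at [-1.163, 0.091, 1.231, -0, 1.82, -0.057], TCP at [268.948, -536.361, 231.275] pointing down, gripper open.
Joint ranges: [-2.87, 2.87], [-0.86, 2.18], [0.17, 2.46], [-1.51, 4.65], [0.06, 2.69], [-2.65, 2.65]. Speed limits (rad/s): [2.57, 2.57, 3.01, 3.14, 3.14, 3.14].

INTERFACE

Orientations are given as [roll, pitch, yaw] about the fixed x, y, z axes, in that order (R = Rz(yaw) Ry(pitch) Rx(roll)).
In Python, from rig import movep, move_linear, movej, command_gripper, wait, inverse_kinematics, read_state, get_image, Unreachable, close_job, pinch_z gives the robot as it stands. The module is installed in compiled form; this text tells all that it offers. Calls block until the motion is done:
- movep(position, orientation): joint-space move of the TCP to a pose.
- move_linear(position, rotation=None, velocity=150, guard=None): straight line of the TCP; rotation=None keeps the orientation; velocity is the mean speed in mm/s. With guard (N) it stops when the force on the tool has changed by that much, and returns True; else False.
- movej(angles): joint-space move.
- command_gripper(opening, grasp_force=None): finger opening in mm; grasp_force is the grip in N (None keeps the last); returns when the fingers have stopped.
- wait(seconds).
- inverse_kinematics(position, orientation): joint angles nearest the present ones, or None.
- read_state(): the state.
- get_image(name): name is "scene" or "side" or "wrist"; returns a dict with "image" (420x560x3 uint8, red, green, blue), "K" (3x3 intrinsics, pixels), "dist_coeffs" ([k1, k2, p1, p2, k3] as OpenCV has them; the pictures are not rectified), "rvec" (rotation vector, rad) and "tvec" (3), from world to camera coordinates, as OpenCV has them; the wrist camera has in their place "tool_from_camera" (4x4, takes a point from camera to tool coordinates, whose origin is the TCP and whose axes are the flange's). Camera axes: x right, y down, z forward; pixel columns grow to the right and rows downward; lengths in mm; the calibration is good to about 2 mm. A picture is of the moment at which its call begins: read the wrist's pose just before it. There is no depth.
A pose or a line that the arm cannot do raises Unreachable and nothing moves.
- close_job(): hands the job in, once; it reports no verdict.
The state is a dict: "clock": time; "joint_pos": joint angles; "dq": joint speeds; "joint_torque": joint torques, N m; "tool_pos": TCP position; "eef_rot": TCP orientation; "force": force on the tool from outside, world axes, zero at the start; "ft_torque": the same for the moment, N m; "width": finger opening in mm.
Only numpy, scipy, OpenCV 4.12 (cv2) and the standard library are available. Lean on these libraries where they do the work, as an engineer would, in place of code of your own. Each camera call takes 0.05 s, during which the arm holds its last target.

## Working session

There is one attempt and no reset: what is moved stays moved. The work goes in short steps, each a Python script; the robot and the scene stay as the last script left them, time stands still between calls to the robot, and variables do not carry over. Pictures are saved under pics/ and viewed, and the job is handed in when it is done.

```bash
mkdir -p pics
cat > h.py <<'E'
import numpy as np, cv2
from rig import *
def cam(n):
    d=get_image(n); 
    if 'rvec' in d:
        R=cv2.Rodrigues(np.array(d['rvec'],float))[0]; t=np.array(d['tvec'],float).ravel()
        d['R']=R; d['t']=t; d['C']=-R.T@t
    return d
def ray(d,uv):
    p=cv2.undistortPoints(np.array([[uv]],float),np.array(d['K'],float),np.array(d['dist_coeffs'],float)).ravel()
    return d['R'].T@np.array([p[0],p[1],1.])
def onz(d,uv,z):
    r=ray(d,uv); return d['C']+r*(z-d['C'][2])/r[2]
def proj(d,P):
    return cv2.projectPoints(np.array(P,float).reshape(-1,3),np.array(d['rvec'],float),np.array(d['tvec'],float),np.array(d['K'],float),np.array(d['dist_coeffs'],float))[0].reshape(-1,2)
def save(img,name,s=1):
    cv2.imwrite('pics/'+name,cv2.resize(cv2.cvtColor(img,cv2.COLOR_RGB2BGR),None,fx=s,fy=s,interpolation=cv2.INTER_CUBIC))
E
python3 - <<'E'
from h import *
import pickle
for n in ('scene','side','wrist'):
    d=cam(n); save(d['image'],n+'0.png',1.4); pickle.dump(d,open(n+'0.pkl','wb'))
    if 'C' in d: print(n,d['C'])
s=read_state(); print(s)
E
```

```text
scene [1328.58207588  -96.13739827 1100.5146652 ]
side [  214.52479182 -1151.72018827  1164.30722882]
{'clock': 0.15, 'joint_pos': array([-1.16272941e+00,  9.16698515e-02,  1.23163110e+00,  1.92431655e-06,
        1.81981298e+00, -5.67199260e-02]), 'dq': array([ 0.00080713, -0.00262409, -0.00305352, -0.00073723, -0.00017957,
        0.00035689]), 'joint_torque': array([ 1.66601119e-03, -4.59369206e+01, -4.18527889e+01, -9.02392230e-05,
        9.51698661e-03,  2.97027827e-05]), 'tool_pos': array([ 268.83812707, -536.14906788,  230.40791469]), 'eef_rot': array([-3.14007393e+00, -8.81030597e-05,  4.64787252e-01]), 'force': array([-0.50997569, -0.81965311, -1.04883781]), 'ft_torque': array([-0.01426908,  0.0057426 ,  0.04007068]), 'width': 85.23505543741553}
```

View pics/scene0.png

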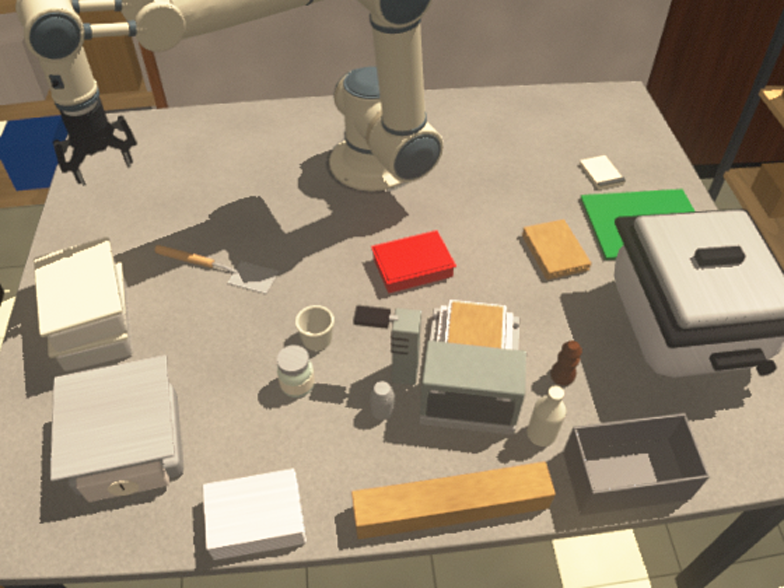

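View pics/side0.png

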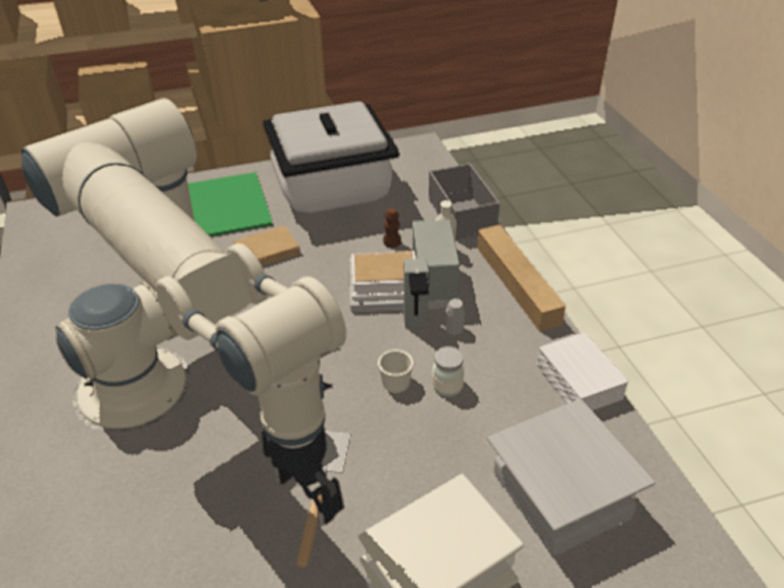

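View pics/wrist0.png

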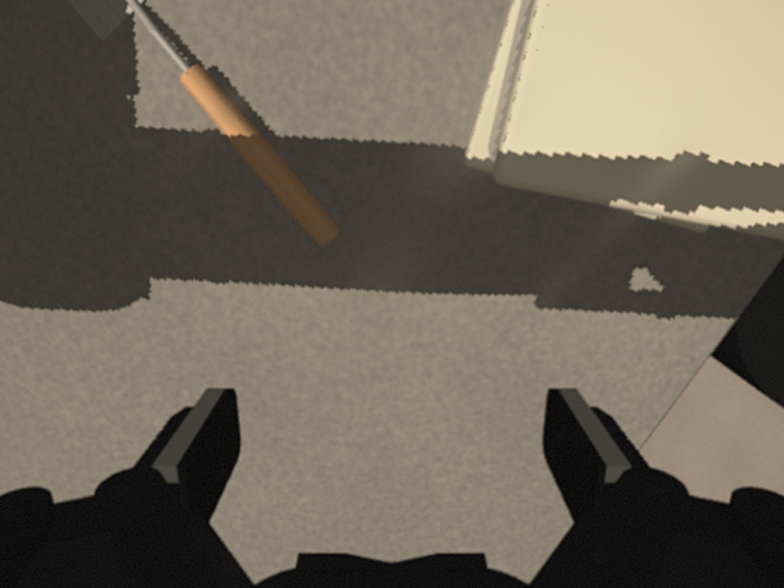

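The scene view shows two pan-shaped things. The red one at (413,260) is the decoy. The foil pan with the cardboard lid sits between the rails under the hood at about (477,325), so it is the one meant. I'll enlarge it to confirm.

Run:
```python
from h import *
import pickle
d=pickle.load(open('scene0.pkl','rb')); save(d['image'][200:312,245:385],'sc_crop.png',5)
d=pickle.load(open('side0.pkl','rb')); save(d['image'][150:245,240:345],'si_crop.png',6)
```

```text
(no output)
```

View pics/sc_crop.png

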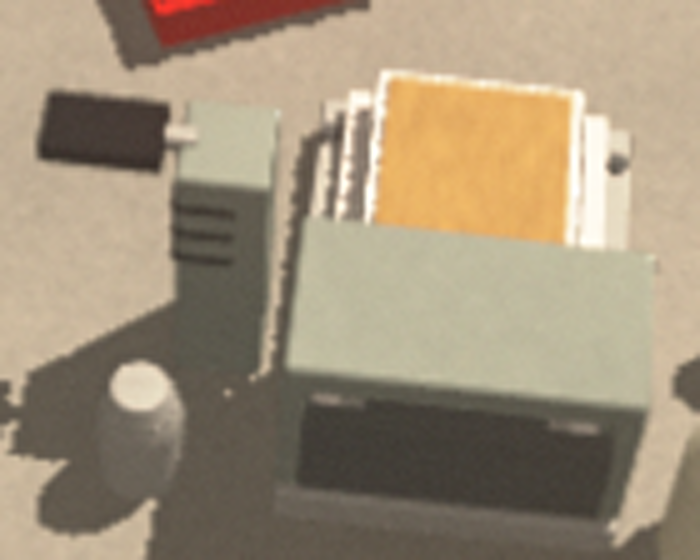

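View pics/si_crop.png

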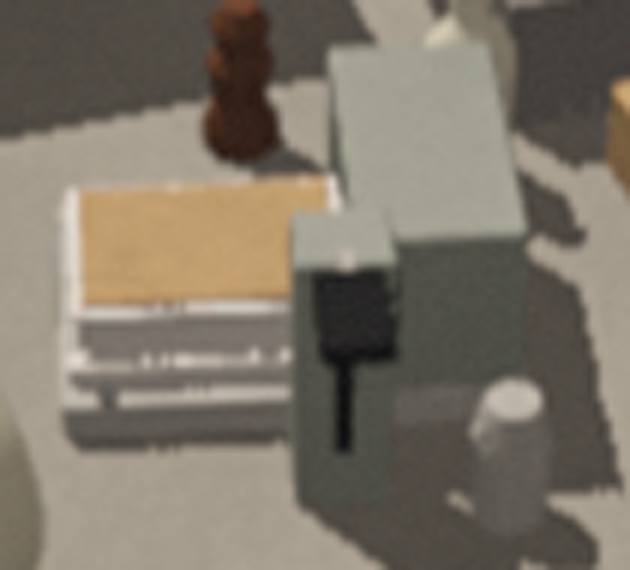

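The enlarged crop confirms it: cardboard-lidded foil pan between the rails. The lever is the black bar in the scene crop at (105,130), about full-image (266,226). Next I'll get poses from rays.

Run:
```python
from h import *
import pickle
d=pickle.load(open('scene0.pkl','rb')); e=pickle.load(open('side0.pkl','rb'))
S=lambda u,v:(245+u/5-.4,200+v/5-.4)
T=lambda u,v:(240+u/6-.4,150+v/6-.4)
def show(n,d,f,pts,z):
    P=np.array([onz(d,f(*p),z) for p in pts])[:,:2]; print(n,P.round(1).tolist(),'c',P.mean(0).round(1)); 
    for a,b in zip(P,np.roll(P,-1,0)): print('   ',np.hypot(*(b-a)).round(1),np.degrees(np.arctan2(*(b-a)[::-1])).round(1))
show('hood',d,S,[(305,220),(655,258),(648,408),(290,370)],130)
show('lever',d,S,[(50,90),(168,100),(162,168),(40,157)],170)
show('col',d,S,[(190,100),(278,108),(270,188),(175,178)],165)
show('rim',d,S,[(383,72),(582,92)],66)
show('hoodS',e,T,[(330,50),(490,42),(525,232),(397,240)],130)
show('leverS',e,T,[(315,272),(388,268),(396,358),(325,360)],170)
show('colS',e,T,[(292,212),(388,208),(398,262),(295,268)],165)
show('rimS',e,T,[(66,188),(78,315)],66)
```

```text
hood [[644.4, 40.6], [684.5, 203.6], [765.7, 181.8], [727.4, 22.1]] c [705.5 112. ]
    167.8 76.2
    84.1 -15.0
    164.2 -103.5
    85.0 167.5
lever [[584.1, -75.9], [596.1, -20.4], [636.0, -27.3], [623.7, -83.5]] c [610.  -51.8]
    56.8 77.9
    40.6 -9.9
    57.5 -102.4
    40.3 169.1
col [[593.2, -9.5], [602.5, 31.9], [649.2, 21.9], [638.8, -21.5]] c [620.9   5.7]
    42.4 77.4
    47.7 -12.0
    44.7 -103.5
    47.1 165.2
rim [[507.2, 104.7], [532.0, 208.6]] c [519.6 156.6]
    106.8 76.6
    106.8 -103.4
hoodS [[680.3, 200.4], [766.2, 179.8], [724.3, 19.2], [660.1, 33.5]] c [707.7 108.2]
    88.3 -13.5
    165.9 -104.6
    65.8 167.4
    168.1 83.1
leverS [[596.9, -23.0], [631.5, -31.2], [613.0, -94.7], [580.9, -85.7]] c [605.6 -58.7]
    35.6 -13.3
    66.1 -106.2
    33.4 164.4
    64.7 75.7
colS [[602.7, 30.5], [649.2, 18.6], [639.8, -22.8], [590.5, -11.4]] c [620.5   3.7]
    48.0 -14.4
    42.4 -102.8
    50.6 167.1
    43.7 73.8
rimS [[528.8, 206.9], [506.6, 100.3]] c [517.7 153.6]
    108.8 -101.7
    108.8 78.3
```

```bash
cat >> h.py <<'E'
TH=np.radians(-13.2); O=np.array([631.,128.])
def W(x,y,z):
    c,s=np.cos(TH),np.sin(TH); return [O[0]+c*x-s*y,O[1]+s*x+c*y,z]
def L(p):
    c,s=np.cos(TH),np.sin(TH); a=np.array(p[:2])-O; return [c*a[0]+s*a[1],-s*a[0]+c*a[1],p[2]]
E
python3 - <<'E'
from h import *
import pickle
d=pickle.load(open('scene0.pkl','rb'))
print('red',[onz(d,(u/1.4,v/1.4),40)[:2].round() for u,v in [(373,250),(450,235),(454,262),(387,285)]])
w=pickle.load(open('wrist0.pkl','rb')); print(np.array(w['tool_from_camera']).round(2))
# overlay check
img=d['image'].copy()
P=[W(x,y,130) for x in(30,120) for y in(-85,85)]+[W(20,-182,170)]+[W(2,-152,170),W(38,-212,170)]+[W(-115,-55,66),W(-115,55,66)]+[W(-5,-145,165),W(45,-100,165)]
e=pickle.load(open('side0.pkl','rb'))
o=[]
for q,(y0,y1,x0,x1) in ((d,(200,312,245,385)),(e,(150,262,240,380))):
    im=cv2.resize(q['image'][y0:y1,x0:x1],None,fx=5,fy=5)
    for p in proj(q,P): cv2.circle(im,(int((p[0]-x0+.5)*5),int((p[1]-y0+.5)*5)),4,(255,0,255),-1)
    o.append(im)
save(np.hstack(o),'ov.png',.57)
for yaw in (TH,TH+np.pi,TH+np.pi/2,TH-np.pi/2):
    for p in (W(-165,0,48),W(20,-182,110),W(-20,0,48)): 
        q=inverse_kinematics(p,[np.pi,0,yaw]); print(round(yaw,2),None if q is None else np.round(q,2))
E
```

```text
red [array([338., -28.]), array([312., 139.]), array([389., 134.]), array([436.,  -9.])]
[[-0.0000e+00 -9.5000e-01 -3.0000e-01  7.6870e+01]
 [ 1.0000e+00  0.0000e+00 -0.0000e+00  8.0000e-02]
 [ 0.0000e+00 -3.0000e-01  9.5000e-01 -1.4318e+02]
 [ 0.0000e+00  0.0000e+00  0.0000e+00  1.0000e+00]]
-0.23 [ 0.27 -0.14  1.78 -0.    1.5   2.07]
-0.23 [-0.14  0.13  1.4  -0.    1.61  1.66]
-0.23 [ 0.16  0.2   1.44 -0.    1.5   1.96]
2.91 [ 0.27 -0.14  1.78  0.    1.5  -1.07]
2.91 [-0.14  0.13  1.4   0.    1.61 -1.48]
2.91 [ 0.16  0.2   1.44  0.    1.5  -1.18]
1.34 [ 0.27 -0.14  1.78 -0.    1.5   0.5 ]
1.34 [-0.14  0.13  1.4  -0.    1.61  0.09]
1.34 [ 0.16  0.2   1.44 -0.    1.5   0.39]
-1.8 [ 0.27 -0.14  1.78  0.    1.5  -2.64]
-1.8 None
-1.8 None
```

View pics/ov.png

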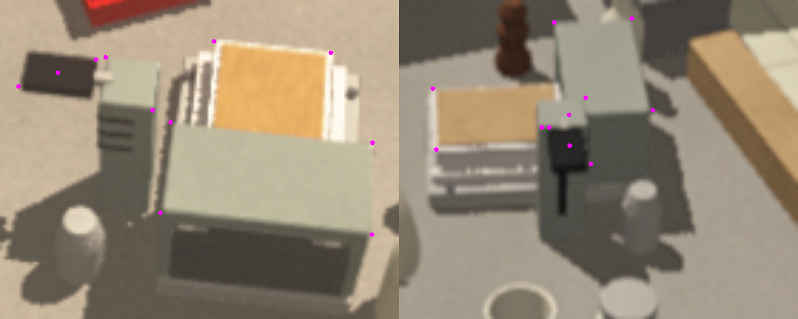

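The overlay agrees within a few mm in both views: the magenta points lie on the hood corners, lever pad (58,72) and pan near end. Now the push.

Run:
```python
from h import *
R=[np.pi,0,TH+np.pi]
command_gripper(0,40)
movep(W(-165,0,230),R)
move_linear(W(-165,0,50),velocity=120)
wait(.3); s=read_state(); print(s['clock'],s['tool_pos'],s['force'],s['width'])
d=cam('side'); save(d['image'][130:270,200:380],'s1.png',4.4)
d=cam('scene'); save(d['image'][170:312,245:385],'s1b.png',4)
```

```text
5.45 [470.50849077 165.70466045  50.27746615] [-0.17810742  0.182685   -0.12685332] 0.18162912190510772
```

View pics/s1.png

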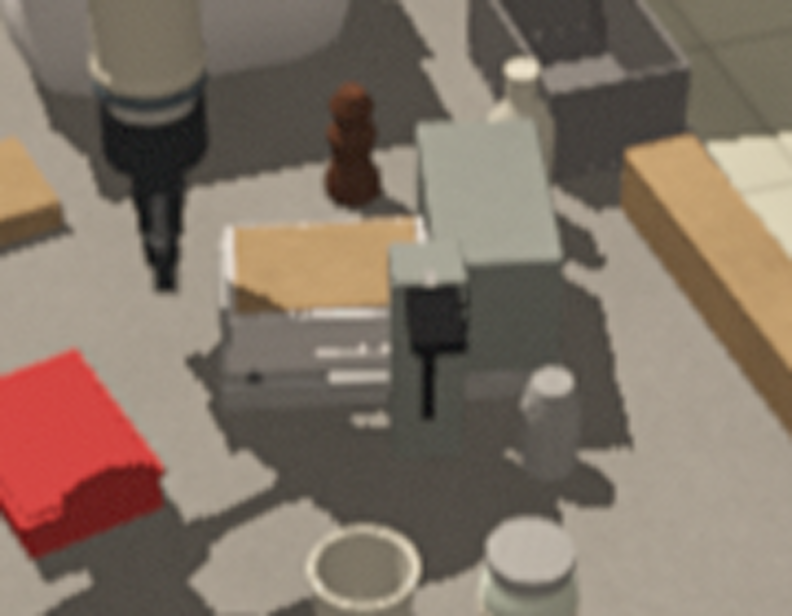

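View pics/s1b.png

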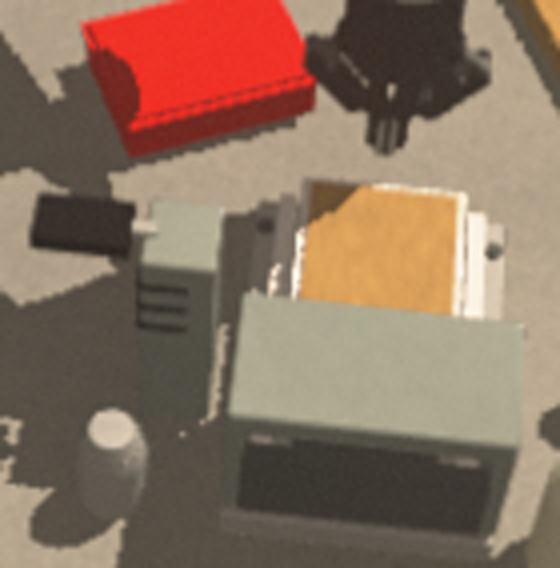

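The fingers (side crop (165,280), scene crop (385,140)) stand short of the pan and centred on it. Pushing now with a guard.

Run:
```python
from h import *
def rep(g):
    s=read_state(); print(round(s['clock'],2),g,np.round(L(s['tool_pos']),1),np.round(s['force'],1), flush=True)
for x in list(range(-140,-19,10)):
    g=move_linear(W(x,0,50),velocity=40,guard=11); rep(g)
    if g: break
```

```text
6.33 False [-1.401e+02 -1.000e-01  4.990e+01] [-0.6  0.7  0.7]
6.72 False [-129.8   -0.    49.9] [0.7 1.  0.8]
7.12 False [-119.6   -0.    50. ] [ 0.   0.3 -0.2]
7.53 False [-109.5   -0.    50. ] [-0.6  0.3 -0.5]
7.92 False [-99.5  -0.1  50. ] [-0.8  0.   1. ]
8.32 False [-89.5  -0.1  50. ] [ 0.2 -0.3  0.1]
8.72 False [-79.5  -0.1  50. ] [-0.1 -0.8  0.6]
9.04 True [-71.9   0.5  49.5] [-2.1  0.7  1.8]
```

Run:
```python
from h import *
wait(.2); s=read_state(); print(s['clock'],np.round(L(s['tool_pos']),1),np.round(s['force'],1))
d=cam('side'); save(d['image'][130:270,200:380],'s2.png',4.4)
d=cam('scene'); save(d['image'][170:312,245:385],'s2b.png',4)
```

```text
9.2417 [-72.1   0.2  48.7] [-0.1  0.   0.5]
```

View pics/s2.png

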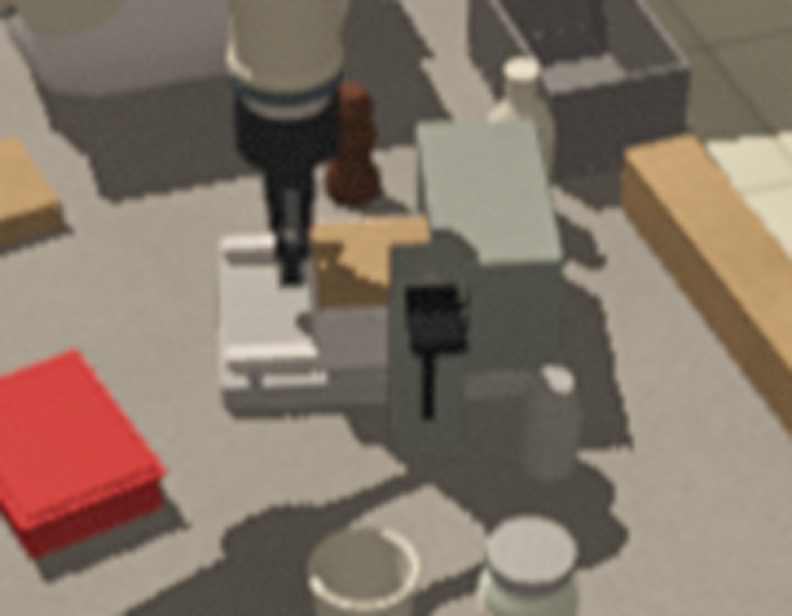

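View pics/s2b.png

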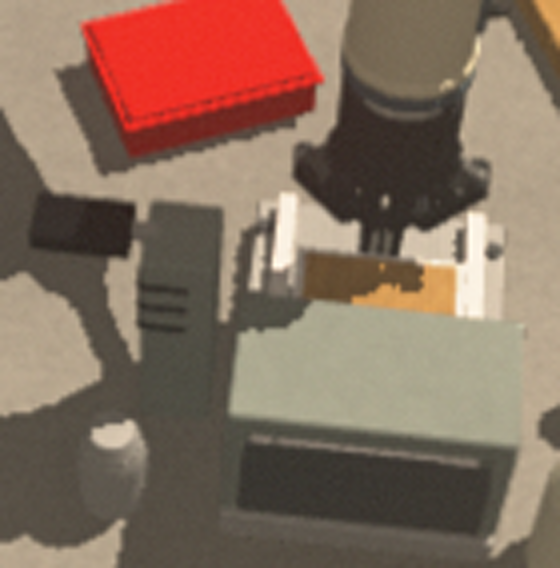

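The pan has moved in about 50 mm; its near end now shows at side crop (315,260). The force at rest is back to zero, so I'll probe again slowly to tell the solid stop from a friction spike.

Run:
```python
from h import *
s0=read_state(); x0=L(s0['tool_pos'])[0]
for i in range(1,12):
    g=move_linear(W(x0+i,0,49.5),velocity=10,guard=13); s=read_state()
    f=s['force']; print(round(s['clock'],2),g,np.round(L(s['tool_pos']),2),np.round([f[0]*np.cos(TH)+f[1]*np.sin(TH),f[2]],1),flush=True)
    if g: break
wait(.3); s=read_state(); print(np.round(L(s['tool_pos']),2),s['force'])
```

```text
9.64 False [-7.202e+01 -1.000e-02  4.885e+01] [-4.1 -0.4]
9.89 False [-71.49   0.31  48.8 ] [-6.9 -0.3]
10.14 False [-71.21   0.49  48.62] [-8.8  0.4]
10.39 False [-70.94   0.61  48.58] [-11.5   0.4]
10.64 False [-70.69   0.67  48.61] [-14.6   2.7]
10.89 False [-70.47   0.73  48.57] [-18.4   5. ]
11.14 False [-70.22   0.8   48.58] [-22.1   6.2]
11.39 False [-70.     0.83  48.55] [-24.2   7.7]
11.64 False [-69.78   0.86  48.52] [-27.5   9.8]
11.89 False [-69.53   0.89  48.51] [-30.9  11.6]
12.14 False [-69.28   0.92  48.48] [-34.7  12.8]
[-69.27   0.92  48.49] [-33.24201258   7.45939352  12.63144605]
```

The force rises steadily with almost no motion, so this is the solid stop. Backing off, then checking the pan.

Run:
```python
from h import *
move_linear(W(-73,0,49),velocity=30)
move_linear(W(-120,0,52),velocity=80)
move_linear(W(-120,0,230),velocity=200)
movep(W(-20,-182,230),[np.pi,0,TH+np.pi/2])
wait(.2); s=read_state(); print(s['clock'],np.round(L(s['tool_pos']),1),s['force'])
d=cam('side'); save(d['image'][130:270,200:380],'s3.png',4.4)
d=cam('scene'); save(d['image'][170:312,245:385],'s3b.png',4)
```

```text
16.075 [ -20.2 -181.2  230. ] [-0.57721644 -0.61984991  0.22507406]
```

View pics/s3.png

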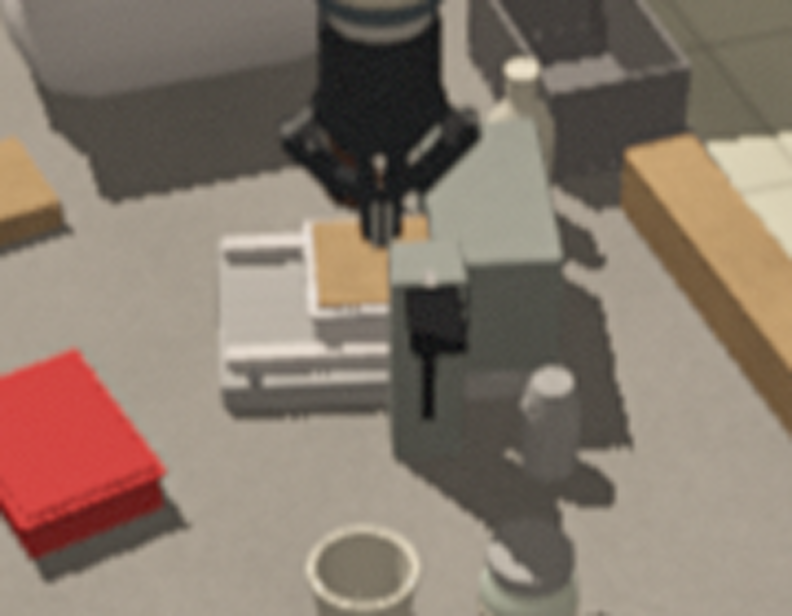

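View pics/s3b.png

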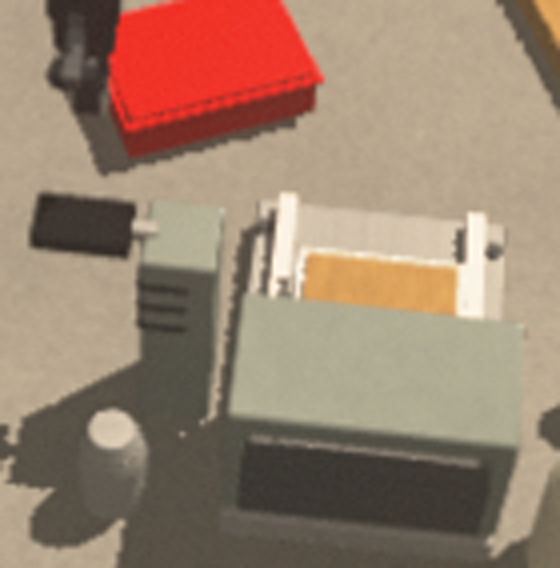

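The pan is seated, with its near end at scene crop (303–458, 255). The lever is still up, and both bystander views are unchanged. Now the lever.

Run:
```python
from h import *
d=cam('scene')
for u,v in [(303,250),(458,262)]: print('pan end',np.round(L(onz(d,(245+u/4-.4,170+v/4-.4),66)),1))
R=[np.pi,0,TH+np.pi/2]
Y=-185
move_linear(W(20,Y,230),R,velocity=120)
move_linear(W(20,Y,182),velocity=100); wait(.2)
for z in list(range(178,163,-2))+list(range(160,124,-5)):
    g=move_linear(W(20,Y,z),velocity=20 if z>=160 else 30); s=read_state()
    print(z,round(s['clock'],2),np.round(L(s['tool_pos']),1),np.round(s['force'],1),flush=True)
    if s['force'][2]>25: break
```

```text
pan end [-54.3 -48.8  66. ]
pan end [-57.   52.1  66. ]
178 17.89 [  19.9 -185.   177.7] [-0.5  0.1 -0.9]
176 18.14 [  19.9 -185.   175.8] [-0.6 -1.1  0.8]
174 18.39 [  19.9 -185.   173.8] [0.1 0.7 0.5]
172 18.64 [  19.9 -185.   171.8] [-0.7 -1.4  0.1]
170 18.89 [  20.  -185.   170.1] [-0.   0.   0.1]
168 19.14 [  20.1 -185.   169.5] [-1.9 -0.7  5.8]
166 19.39 [  20.1 -185.   167.9] [-4.   0.3  9.2]
164 19.64 [  20.1 -185.   166.2] [-3.1  0.4  8.9]
160 19.99 [  20.1 -185.   162.1] [-3.3  0.4  8.5]
155 20.31 [  20.1 -185.   155.7] [-1.9 -0.4  4.3]
150 20.62 [  20.1 -185.   150.8] [-1.9  1.2  6.9]
145 20.94 [  20.1 -185.   146.8] [-3.7  0.  10.3]
140 21.26 [  20.1 -185.   141.7] [-4.1 -0.5  9.3]
135 21.57 [  20.1 -185.   135.6] [-2.4  0.1  4.8]
130 21.89 [  20.1 -185.   131.2] [-2.7  1.6  8.2]
125 22.21 [  20.2 -185.   127.2] [-4.4  1.4 10.8]
```

Contact came at z≈170, with force dips at 155 and 135 as specified. Going on to the third click.

Run:
```python
from h import *
Y=-185
def rep(z):
    s=read_state(); print(z,round(s['clock'],2),np.round(L(s['tool_pos']),2),np.round(s['force'],1),flush=True); return s
for z in (120,117,114,112,110,109,108):
    move_linear(W(20,Y,z),velocity=15); s=rep(z)
    if s['tool_pos'][2]<110.6: break
wait(.8); s=rep('hold'); print(s['width'])
d=cam('side'); save(d['image'][130:270,200:380],'s4.png',4.4)
d=cam('scene'); save(d['image'][170:312,245:385],'s4b.png',4)
```

```text
120 22.69 [  20.17 -184.98  122.31] [-4.8  0.  11.6]
117 23.04 [  20.14 -185.01  118.52] [-3.1  0.8  8.1]
114 23.39 [  20.13 -184.98  115.08] [-2.5  0.1  6.8]
112 23.68 [  20.15 -185.01  113.22] [-2.7  0.5  8.4]
110 23.96 [  20.15 -184.97  111.55] [-2.7  0.  10.4]
109 24.21 [  20.16 -184.99  110.77] [-3.5  0.7 10. ]
108 24.46 [  20.16 -184.97  109.99] [-4.5  0.7 11.5]
hold 25.26 [  20.14 -184.99  110.03] [-3.5  1.6 11.2]
0.09635032258379848
```

View pics/s4.png

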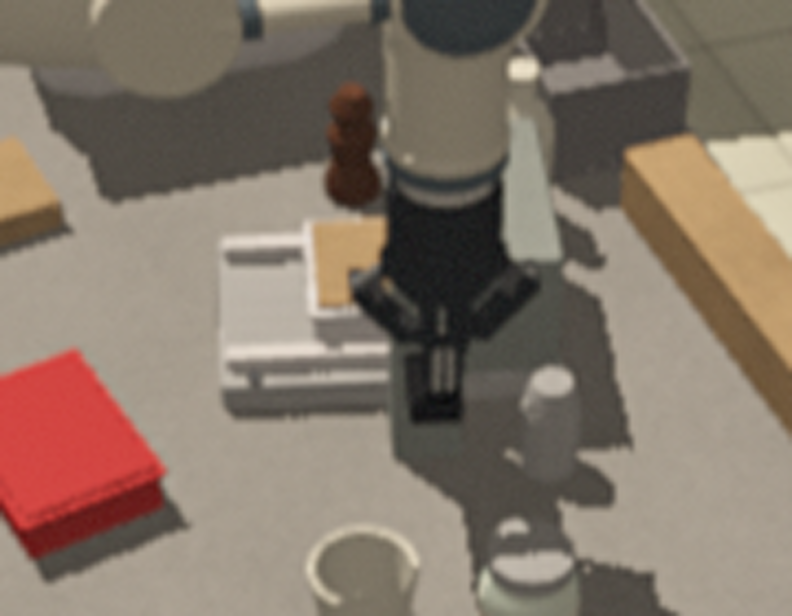

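View pics/s4b.png

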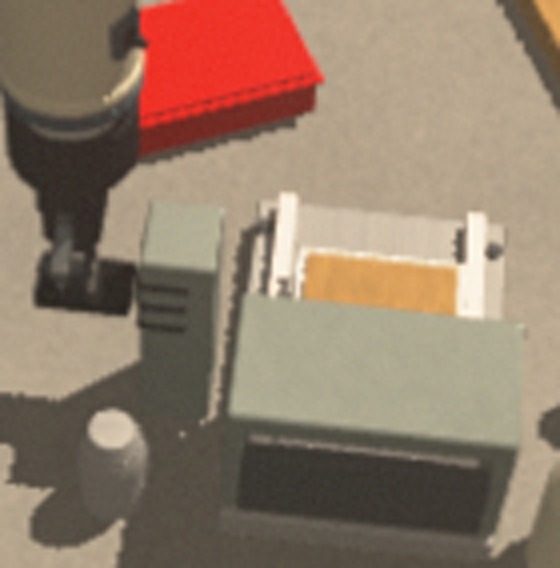

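The lever is held at z = 110.0 (60 mm down) with 11 N, and the pan hasn't moved (scene crop (303–458, 255)). The bystanders look undisturbed. Handing in.

Run:
```python
from h import *
s=read_state(); print(s['clock'],s['tool_pos'],s['force'])
print(close_job())
```

```text
25.3583 [608.3764292  -56.6844036  110.04210327] [-4.16685111 -0.13469401 10.56040503]
the job is handed in; nothing more can be done
None
```

I pushed the pan in until it hit something solid, pressed the lever to its third click, and handed the job in at 25.4 s still holding it there. The hand-in gives no verdict.

- **Pan:** It travelled about 55–60 mm, with its near end finishing at x ≈ -56 to -61 mm in the crimper's frame, depending on the measurement. At the end the force rose from 4 to 35 N over less than 3 mm. That was more than the 12–20 N you gave as harmless, because the force guard counted afresh on each small step. The pan did not move when I backed off or during the lever press. I could not see the backstop plate, so "home" rests on that force rise.
- **Lever:** I met it at z ≈ 170 mm and felt dips near 155, 135 and 115 mm, matching the three clicks. It is held at z = 110.0 mm, 60 mm down, with 10.6–11.2 N, and was steady over a 0.8 s hold.
- **Bystanders:** Those visible in the last crops (salt shaker, pepper mill, slaw cup, relish jar, and the sauce bottle partly) look unmoved. I did not re-check the spatula and the pan lids at the end, but the arm did not work near them.

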